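# Pack the gold-plated spacecraft models into their presentation boxes

## Task

Pack the four gold-plated models from the bench mat into their open presentation boxes: stand each one upright, fully down on the floor of the foam well that is cut to its shape and size, setting it down gently and not letting it drop. Leave the two bare-metal models, which still have to be plated, standing where they are.

Things in the scene. Friction and masses are not known exactly. Their poses are not given: they have to be found in the camera images.
- gold_capsule_mid (a point): gold-plated model of a crew return capsule, standing on its heat shield: a bell 60 mm across at the foot, narrowing from 8 mm up to a straight round collar of 31 mm diameter that runs from 40 to 62 mm above the foot, where it is gripped; 66 mm high, 0.11 to 0.22 kg. This point is on its axis, half-way up (33 mm above its foot); z is up; its yaw does not matter.
- gold_module_mid (a point): gold-plated model of a space-station module, standing on end: a cylinder of 36 mm diameter from 5 to 52 mm above its foot with a narrower docking neck above; 70 mm high, 0.13 to 0.25 kg. This point is on its axis, half-way up (35 mm above its foot); z is up; its yaw does not matter.
- gold_lander_mid (a point): gold-plated model of a four-legged Moon lander: an eight-sided body 40 mm across its flats (flats face its x and y) from 20 to 52 mm above the feet, a 26 mm cabin on top, and four splayed legs, all below 25 mm, whose foot pads stand at the corners of a square of 64 mm (sides along its x and y); 64 mm high, 0.10 to 0.21 kg. Grip the body above the legs, between 26 and 52 mm up. This point is on its axis, half-way up (32 mm above its feet); z is up.
- gold_satellite_mid (a point): gold-plated model of a communications satellite: an oblong block 38 mm wide (its x) and 88 mm long (its y) with dark blue folded solar wings on both ends, 54 mm high, and a 32 mm dish on top making 68 mm in all; 0.14 to 0.28 kg; gripped across its 38 mm width. This point is on its axis, half-way up (34 mm above its foot); z is up.
- bare_capsule_mid (a point): bystander: the same capsule in bare silver-grey metal, not yet plated; it stays where it is. This point is on its axis, 33 mm above its foot.
- bare_lander_mid (a point): bystander: the same lander in bare silver-grey metal, not yet plated; it stays where it is. This point is on its axis, 32 mm above its feet.
- capsule_well (a point): an open presentation box (fixed; 100 mm along its x, 124 mm along its y, 32 mm high, navy rim 4 mm thick standing 2 mm above the foam) filled with dark grey foam; in the middle of the foam is a pale-floored well, 10 mm deep, cut to a round of 76 mm diameter, for the capsule (8 mm of room all round). This point is the centre of the well's floor (20 mm above the box's underside); x and y lie along the box's sides, z is up.
- module_well (a point): an open presentation box (fixed; 100 mm along its x, 124 mm along its y, 32 mm high, navy rim 4 mm thick standing 2 mm above the foam) filled with dark grey foam; in the middle of the foam is a pale-floored well, 10 mm deep, cut to a small round of 52 mm diameter, for the station module (8 mm of room all round). This point is the centre of the well's floor (20 mm above the box's underside); x and y lie along the box's sides, z is up.
- lander_well (a point): an open presentation box (fixed; 100 mm along its x, 124 mm along its y, 32 mm high, navy rim 4 mm thick standing 2 mm above the foam) filled with dark grey foam; in the middle of the foam is a pale-floored well, 10 mm deep, cut to a square of 80 mm, sides along the box's sides, for the lander (8 mm of room on each side). This point is the centre of the well's floor (20 mm above the box's underside); x and y lie along the box's sides, z is up.
- satellite_well (a point): an open presentation box (fixed; 100 mm along its x, 124 mm along its y, 32 mm high, navy rim 4 mm thick standing 2 mm above the foam) filled with dark grey foam; in the middle of the foam is a pale-floored well, 10 mm deep, cut to an oblong of 54 mm along the box's x by 104 mm along its y, for the satellite (8 mm of room on each side). This point is the centre of the well's floor (20 mm above the box's underside); x and y lie along the box's sides, z is up.

How it is judged:
By the outcome, as a careful person would: the job done as asked, in the order asked, and still so for the second after the job is handed in, with the robot touching nothing.
It also fails if it takes over 99 s, if anything falls off the work surface, if the arm or the gripper's body presses on something with over 40 N, if the wrist force passes 120 N, or if a joint passes its speed limit or range.

## Robot

A 6-joint arm with a two-finger parallel gripper is mounted at the origin on the work surface. World frame = base frame: x ahead of the robot, y to its left, z up, the work surface at z = 0. Lengths are in mm, angles in degrees, forces in N, time in s.
With the tool pointing down it reaches from about 325 to 900 mm from the base axis. Payload 3.5 kg.
Tool frame: the origin (TCP) lies midway between the tips of the shut fingers; the grasp point (between the pads) lies 19 mm behind it (arm.tcp_to_grasp is the distance from the TCP to the grasp point, in mm); z points along the fingers, y is the line along which they close (so a half turn about z gives the same grasp; the last joint's range is limited). The gripper opens to 85 mm and grips with 20 to 120 N. Pads are 22 mm wide; open, the fingers measure 114 mm over their backs; the gripper's body (76 mm by 85 mm) begins 54 mm behind the grasp point. The pads swing forward as they close: fully open they stand 13 mm farther back than shut.
Start: joints at [-69.523, 15.837, -1.513, 72.651, 0, 84.076], TCP at [277.904, -559.814, 231.313] pointing down, gripper open.
Joint ranges: [-178.77, 178.77], [-48.84, 107.48], [-61.69, 71.31], [-111.58, 123.2], [-90, 87.43], [-180, 180]. Speed limits (degrees/s): [147.25, 147.25, 180, 180, 180, 180].

## Interface

Orientations are given as a 3x3 rotation matrix whose columns are the frame's x, y, z axes.
In Python, from workcell import arm gives the robot as it stands.
- The arm moves only by the shell command python3 -m creep 'ROWS' [FORCE]. ROWS is JSON, one flat list of numbers, 7 for each row, row after row: the turn, a rotation vector about the tool's x, y, z in degrees, then the shift along the tool's x, y, z in cm, then the opening, from 0 (shut) to 1 (fully open). A call has 1 to 8 rows; each row shifts and turns the commanded pose from where the row before left it, along the tool's axes as they then stand; what a row does not reach is not made up. A row lasts 1/8 s, in which the tool goes at most 62.5 mm and 10.7 degrees, less where a joint would pass 70% of its speed; a pose out of reach is approached as far as the arm can. A call with a gripper value outside its range is refused whole. The fingers move at their own pace and stop on an object; FORCE is the grip in N (left out, the last holds). Time passes only in rows, so rows that do not move let the fingers close. It gives the time, the measured TCP pose, the force, the opening and the grip force at its end, in the units of the state.
- arm.observe(): the state, without advancing time (a new reading comes with each control period).
- arm.read_camera(name): name is "side" or "top" or "wrist"; returns a dict with "frame" (420x560x3 uint8, blue, green, red), "fovy" (degrees; the focal length in pixels is half the picture's height over the tangent of half this angle, whatever the lens; pixels are square), "cx", "cy" (the principal point, pixels), "k1" (the pictures are not rectified: a ray, as slopes to the right and down, at radius r is drawn at 1 + k1 r^2 times it, then the intrinsics apply), "R" (3x3) and "t" (3): a world point X has camera coordinates R X + t. Camera axes: x right, y down, z forward; pixel columns grow to the right and rows downward; lengths in mm; the calibration is good to about 2 mm. A picture is of the moment at which its call begins. There is no depth.
- arm.finish_job(): hands the job in; it is judged then, once.
The state is a dict: "time_s": time; "joints": joint angles; "qvel": joint speeds; "joint_torque": joint torques, N m; "ee_pos": TCP position; "ee_rot": TCP orientation; "force": force on the tool from outside, world axes, zero at the start; "wrist_torque": the same for the moment, N m; "grip_width": finger opening in mm; "finger_force": force on a finger pad.
Only numpy, scipy, OpenCV 4.12 (cv2) and the standard library are available. Lean on these libraries where they do the work, as an engineer would, in place of code of your own. Each camera call takes 0.05 s, during which the arm holds its last target. There are 200 camera calls.

## Working session

There is one attempt and no reset: what is moved stays moved. The work goes in short steps, Python scripts to look and compute and a shell command to move; the robot and the scene stay as the last step left them, time stands still between calls to the robot, and variables do not carry over. Pictures are saved under pics/ and viewed, at most 14 in all, crops included, and the job is handed in when it is done.

```bash
mkdir -p pics; ls
cat > h.py <<'E'
import numpy as np,cv2
from workcell import arm
def ray(c,u,v):
    f=c["frame"].shape[0]/2/np.tan(np.radians(c["fovy"])/2)
    d=np.array([(u-c["cx"])/f,(v-c["cy"])/f]);s=d.copy()
    for _ in range(20): s=d/(1+c["k1"]*(s@s))
    R=np.array(c["R"]);t=np.array(c["t"])
    return -R.T@t, R.T@np.array([s[0],s[1],1])
def onz(c,u,v,z):
    o,d=ray(c,u,v); return o+d*(z-o[2])/d[2]
def pix(c,X):
    f=c["frame"].shape[0]/2/np.tan(np.radians(c["fovy"])/2)
    p=np.array(c["R"])@np.array(X)+np.array(c["t"]);s=p[:2]/p[2];s=s*(1+c["k1"]*(s@s))
    return s*f+[c["cx"],c["cy"]]
def tri(c1,p1,c2,p2):
    o1,d1=ray(c1,*p1);o2,d2=ray(c2,*p2)
    a,b=np.linalg.lstsq(np.c_[d1,-d2],o2-o1,rcond=None)[0]
    return (o1+a*d1+o2+b*d2)/2,np.linalg.norm(o1+a*d1-o2-b*d2)
E
python3 - <<'E'
from h import *
import pickle
for n in("top","side","wrist"):
    c=arm.read_camera(n);cv2.imwrite(f"pics/{n}0.png",c["frame"]);pickle.dump(c,open(n+"0.pkl","wb"))
    print(n,c["fovy"],c["k1"],-np.array(c["R"]).T@c["t"],np.round(c["R"],2).tolist())
s=arm.observe();print(s["ee_pos"],np.round(s["ee_rot"],3).tolist(),s["force"])
E
```

```text
pics
top 43.45832023146286 -0.0977420351318228 [ 283.09627786  -12.26569256 1106.58640189] [[0.18, -0.98, 0.01], [-0.96, -0.17, -0.21], [0.21, 0.03, -0.98]]
side 48.48275466370553 0.04064216749425437 [247.44524267 677.10948652 944.87797079] [[-0.95, -0.31, -0.01], [-0.23, 0.73, -0.64], [0.21, -0.61, -0.76]]
wrist 68.32211813600611 0.007929217467080255 [ 347.37179207 -525.27744164  373.20695807] [[0.44, -0.9, -0.0], [-0.85, -0.42, 0.31], [-0.28, -0.13, -0.95]]
[ 277.68064483 -559.23929916  230.36543667] [[0.896, 0.445, -0.001], [0.445, -0.896, 0.002], [0.0, -0.002, -1.0]] [ 1.3862563  -0.29877835 -0.43755517]
```

View pics/top0.png

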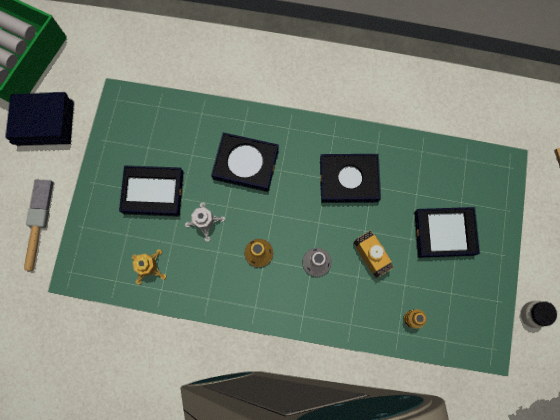

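View pics/side0.png

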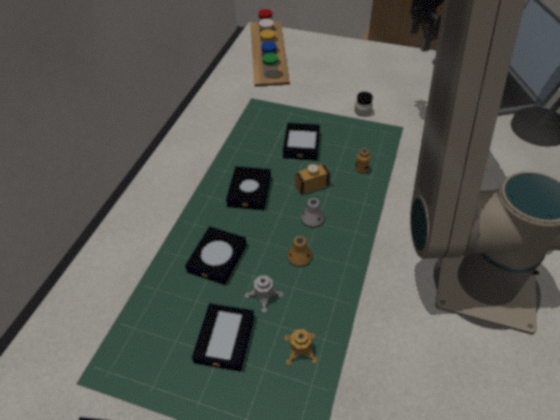

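The top view shows the wells at (151,190) satellite, (245,161) capsule, (350,177) module and (447,232) lander. The gold models are at (143,265) lander, (258,252) capsule, (375,253) satellite and (415,319) module, and the bare ones at (202,218) and (317,262). The side view shows the same layout, with the same things seen from the left.

Run:
```python
from h import *
import pickle
T,S=[pickle.load(open(n+"0.pkl","rb")) for n in("top","side")]
def well(c,p,w=40):
    f=c["frame"].astype(int);m=((f.min(2)>(110)) ).astype(np.uint8)
    n,l,st,ce=cv2.connectedComponentsWithStats(m);k=l[p[1],p[0]]
    mm=(l==k).astype(np.uint8);ct=max(cv2.findContours(mm,0,cv2.CHAIN_APPROX_NONE)[0],key=cv2.contourArea)
    return st[k][4],ce[k],ct
W={"sat":((151,190),(225,337)),"cap":((245,161),(217,253)),"mod":((350,177),(249,186)),"lan":((447,232),(302,141))}
for n,(a,b) in W.items():
    A,ca,ct=well(T,a);B,cb,cs=well(S,b)
    X,e=tri(T,ca,S,cb)
    P=np.array([onz(T,*q[0],X[2])[:2] for q in ct],np.float32);(r)=cv2.minAreaRect(P)
    Q=np.array([onz(S,*q[0],X[2])[:2] for q in cs],np.float32);(r2)=cv2.minAreaRect(Q)
    print(n,A,B,X.round(1),round(e,1),[np.round(v,1).tolist() for v in r],[np.round(v,1).tolist() for v in r2])
O={"gcap top":((258,247),(299,241)),"bcap":((319,257),(313,203)),"gsat dish":((376.5,252),(313,170)),"gmod":((418.5,318),(364,154)),"glan":((143.5,265),(301,339)),"blan":((202,217),(263,284))}
for n,(a,b) in O.items():
    X,e=tri(T,a,S,b);print(n,X.round(1),round(e,1))
big=lambda f,x,y:cv2.resize(f[y-38:y+38,x-50:x+50],(266,200),interpolation=cv2.INTER_CUBIC)
im=np.vstack([np.hstack([big(T["frame"],143,265),big(T["frame"],258,252),big(T["frame"],390,280)]),np.hstack([big(S["frame"],301,339),big(S["frame"],299,250),big(S["frame"],335,175)])])
cv2.imwrite("pics/crop.png",im)
```

```text
sat 1090 1035 [516.5 313.2  25.6] 0.8 [[517.2, 313.9], [50.9, 102.5], 7.8] [[516.5, 311.1], [49.3, 98.5], 7.4]
cap 859 532 [614.1 127.6  29.7] 0.1 [[615.6, 127.5], [69.6, 73.0], 10.2] [[613.4, 127.7], [69.3, 63.4], 17.4]
mod 395 137 [618.2 -99.1  31. ] 0.8 [[618.7, -98.5], [44.3, 49.1], 10.3] [[617.0, -99.2], [42.9, 32.9], 17.3]
lan 1295 375 [ 536.7 -318.4   32. ] 1.1 [[537.8, -318.7], [77.8, 75.9], 12.1] [[536.8, -319.8], [73.2, 65.8], 15.8]
gcap top [429.6  62.1  67.7] 3.2
bcap [431.1 -60.8  66.5] 4.0
gsat dish [ 462.2 -172.5   65.7] 2.5
gmod [ 347.1 -273.4   64.5] 3.2
glan [355.8 284.   52.8] 0.1
blan [473.  187.6  53.4] 1.4
```

View pics/crop.png

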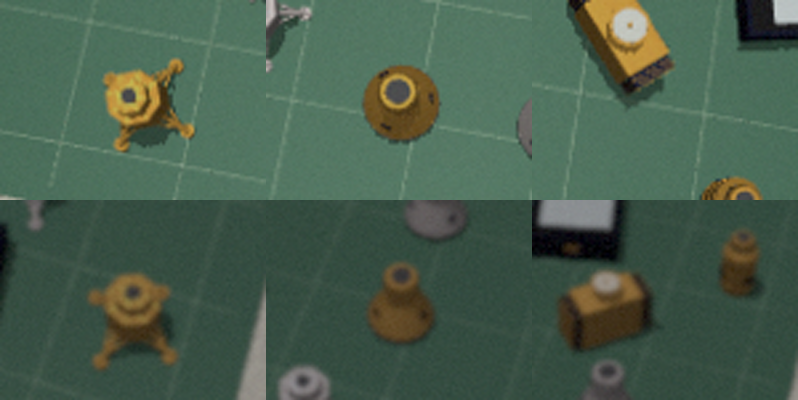

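The crop shows all the gold models upright, and the triangulated heights agree with the text (z = 0 mat, well floors around 20–30 because the walls hide part of them). I'm moving above the gold module.

```bash
python3 -m creep '[0,0,0,3.15,-3.75,0.5,1, 0,0,0,3.15,-3.75,0.5,1, 0,0,0,3.15,-3.75,0.5,1, 0,0,0,3.15,-3.75,0.5,1, 0,0,0,3.15,-3.75,0.5,1, 0,0,0,3.15,-3.75,0.5,1, 0,0,0,0,0,0,1, 0,0,0,0,0,0,1]' 40
cat >> h.py <<'E'
def look(name):
    import pickle
    c=arm.read_camera("wrist");cv2.imwrite(f"pics/{name}.png",c["frame"]);pickle.dump(c,open(name+".pkl","wb"));return c
def go(x,y,z,yaw=None):
    s=arm.observe();R=np.array(s["ee_rot"]);p=np.array(s["ee_pos"])
    y0=np.degrees(np.arctan2(R[1,0],R[0,0]));turn=0
    if yaw is not None:
        turn=(y0-yaw+180)%360-180   # about tool z (down)
        from scipy.spatial.transform import Rotation as Q
        R2=R@Q.from_rotvec([0,0,turn],degrees=True).as_matrix()
    else: R2=R
    d=R2.T@(np.array([x,y,z])-p)/10
    print("yaw",round(y0,1),"q",np.round(s["joints"],0),"turn",round(turn,1),"then shift cm",d.round(2),"|",round(np.linalg.norm(d),1),"tilt",(R[:2,2]*57.3).round(2))
E
python3 - <<'E'
from h import *
c=look("w1"); go(347,-273,120)
print(pix(c,[347,-273,70]))
E
```

```text
time_s: 1.15
ee_pos: [347.3, -274.6, 201.4]
ee_rot: [[0.895, 0.445, 0.0], [0.445, -0.895, -0.001], [-0.0, 0.001, -1.0]]
force: [0.9, 0.6, 0.3]
grip_width: 85.1
finger_force: 0.0
yaw 26.4 q [-47.  -2. -25.  66.  -0. 107.] turn 0 then shift cm [ 0.07 -0.22  8.16] | 8.2 tilt [ 0.03 -0.06]
[271.70585206 199.61022675]
```

View pics/w1.png

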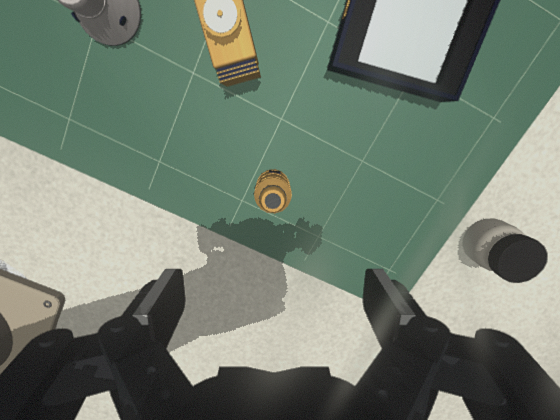

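The module's top hole is at (273,200), and the prediction was (272,200), so I'm descending and gripping it.

```bash
python3 -m creep '[0,0,0,0.07,-0.1,5,1, 0,0,0,0,-0.05,5,1, 0,0,0,0,0,5,1, 0,0,0,0,0,2.5,1, 0,0,0,0,0,1,1, 0,0,0,0,0,0,0.3, 0,0,0,0,0,0,0.3, 0,0,0,0,0,0,0.3]' 40
python3 -m creep '[0,0,0,0,0,0,0.1, 0,0,0,0,0,0,0.1, 0,0,0,0,0,0,0.1]' 40
```

```text
time_s: 2.2
ee_pos: [348.1, -273.7, 17.8]
ee_rot: [[0.896, 0.445, 0.002], [0.445, -0.896, -0.002], [0.001, 0.003, -1.0]]
force: [-0.7, 0.5, 5.1]
grip_width: 35.0
finger_force: 39.5
time_s: 2.58
ee_pos: [348.1, -273.6, 17.8]
ee_rot: [[0.896, 0.445, 0.002], [0.445, -0.896, -0.002], [0.001, 0.003, -1.0]]
force: [-0.7, 0.6, 5.8]
grip_width: 35.2
finger_force: 40.0
```

```bash
python3 -m creep '[0,0,0,0,0,-2,0.1, 0,0,0,0,0,-5,0.1, 0,0,0,0,0,-5,0.1, 0,0,0,5.2,-0.7,0,0.1, 0,0,0,5.2,-0.7,0,0.1, 0,0,0,5.2,-0.7,0,0.1, 0,0,0,5.2,-0.7,0,0.1, 0,0,0,5.2,-0.7,0,0.1]' 40
python3 -m creep '[0,0,0,0,0,0,0.1, 0,0,0,0,0,0,0.1]' 40
cat >> h.py <<'E'
def blob(c,p,thr=150,z=30):
    f=c["frame"].astype(int);m=((f.min(2)>thr)).astype(np.uint8)
    n,l,st,ce=cv2.connectedComponentsWithStats(m);k=l[int(p[1]),int(p[0])]
    ct=max(cv2.findContours((l==k).astype(np.uint8),0,cv2.CHAIN_APPROX_NONE)[0],key=cv2.contourArea)
    P=np.array([onz(c,*q[0],z)[:2] for q in ct],np.float32)
    print("blob",k,st[k],"circ",cv2.minEnclosingCircle(P),"rect",cv2.minAreaRect(P));return P
E
python3 - <<'E'
from h import *
c=look("w2"); go(618,-99,128); p=pix(c,[618,-99,20]);print(p,c["frame"][int(p[1]),int(p[0])])
blob(c,p,110,20)
E
```

```text
time_s: 3.58
ee_pos: [565.6, -124.3, 136.4]
ee_rot: [[0.896, 0.445, 0.0], [0.445, -0.896, -0.0], [-0.0, 0.0, -1.0]]
force: [-0.0, -1.9, -1.9]
grip_width: 35.2
finger_force: 40.5
time_s: 3.82
ee_pos: [563.6, -125.3, 135.9]
ee_rot: [[0.895, 0.445, -0.002], [0.445, -0.895, 0.0], [-0.001, -0.001, -1.0]]
force: [-0.2, -0.3, -1.4]
grip_width: 35.1
finger_force: 40.5
yaw 26.4 q [-19.  15. -15.  60.  -0. 135.] turn 0 then shift cm [6.1  0.04 0.79] | 6.2 tilt [-0.09  0.01]
[274.48621271 133.4469188 ] [239 238 238]
blob 279 [ 244   99   65   67 3403] circ ((618.7793579101562, -99.65802001953125), 26.425901412963867) rect ((618.8493041992188, -99.97049713134766), (52.097373962402344, 51.98714065551758), 24.735841751098633)
```

View pics/w2.png

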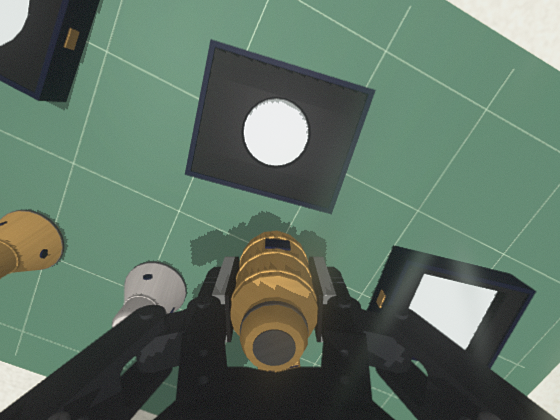

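The module well is centred at (276,132). Cast at z = 20 it has a 52 mm diameter at (618.8, -99.8), and the module hangs straight. I'm going over the well and lowering.

```bash
python3 -m creep '[0,0,0,3.1,0.1,0,0.1, 0,0,0,3,0.05,0,0.1, 0,0,0,0,0,3.5,0.1, 0,0,0,0,0,3,0.1, 0,0,0,0,0,1.5,0.1, 0,0,0,0,0,0.8,0.1, 0,0,0,0,0,0,0.1]' 40
python3 -c "from h import *;go(618.8,-99.8,37.8)"
```

```text
time_s: 4.75
ee_pos: [619.6, -100.2, 48.6]
ee_rot: [[0.896, 0.444, 0.0], [0.444, -0.896, -0.0], [0.0, 0.0, -1.0]]
force: [0.0, 1.0, -2.0]
grip_width: 35.5
finger_force: 40.4
yaw 26.4 q [-15.  24. -13.  52.   0. 139.] turn 0 then shift cm [-0.05 -0.08  1.08] | 1.1 tilt [ 0.01 -0.  ]
```

```bash
python3 -m creep '[0,0,0,0,0,0.4,0.1, 0,0,0,0,0,0.3,0.1, 0,0,0,0,0,0.2,0.1, 0,0,0,0,0,0,0.1]' 40;  python3 -m creep '[0,0,0,0,0,0.1,0.1, 0,0,0,0,0,0,0.1]' 40; python3 -m creep '[0,0,0,0,0,0.1,0.1, 0,0,0,0,0,0,0.1]' 40
```

```text
time_s: 5.25
ee_pos: [619.6, -99.7, 39.2]
ee_rot: [[0.896, 0.445, -0.0], [0.445, -0.896, 0.0], [-0.0, -0.0, -1.0]]
force: [-0.4, -0.0, -2.6]
grip_width: 35.1
finger_force: 40.5
time_s: 5.5
ee_pos: [619.7, -99.8, 38.3]
ee_rot: [[0.896, 0.445, -0.0], [0.445, -0.896, 0.0], [-0.0, -0.0, -1.0]]
force: [-0.5, 1.3, -2.0]
grip_width: 35.2
finger_force: 40.5
time_s: 5.75
ee_pos: [619.9, -99.9, 37.8]
ee_rot: [[0.896, 0.445, 0.0], [0.445, -0.896, -0.0], [0.0, 0.0, -1.0]]
force: [-1.5, 0.5, 2.5]
grip_width: 35.2
finger_force: 40.8
```

```bash
python3 -m creep '[0,0,0,0,0,0.05,0.1, 0,0,0,0,0,0,0.1, 0,0,0,0,0,0,0.55, 0,0,0,0,0,0,0.7, 0,0,0,0,0,0,0.8, 0,0,0,0,0,-1,0.8, 0,0,0,0,0,-3,0.8, 0,0,0,0,0,-5,1]' 40
python3 -m creep '[0,0,0,-5,-0.1,-4,1, 0,0,0,-5,-0.1,-3,1, 0,0,0,-5,-0.2,0,1, 0,0,0,-5,-0.1,0,1, 0,0,0,0,0,0,1, 0,0,0,0,0,0,1]'
python3 - <<'E'
from h import *
c=look("w3"); go(462,-172,128); print(pix(c,[462,-172,66]))
E
```

```text
time_s: 6.75
ee_pos: [618.0, -99.4, 126.2]
ee_rot: [[0.896, 0.445, -0.004], [0.445, -0.896, 0.001], [-0.003, -0.003, -1.0]]
force: [0.9, 0.2, 0.4]
grip_width: 83.8
finger_force: 0.0
time_s: 7.5
ee_pos: [440.1, -184.1, 196.6]
ee_rot: [[0.896, 0.444, 0.002], [0.444, -0.896, -0.001], [0.001, 0.001, -1.0]]
force: [0.3, 0.5, -0.8]
grip_width: 85.4
finger_force: 0.0
yaw 26.4 q [-30.   2. -22.  66.   0. 123.] turn 0 then shift cm [ 2.45 -0.12  6.85] | 7.3 tilt [ 0.1  -0.03]
[272.1436657  173.56664236]
```

View pics/w3.png

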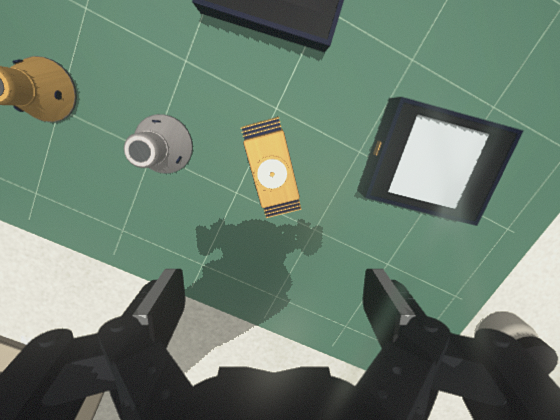

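The satellite's dish is at (272,174), as predicted, with its long axis nearly along the image's vertical. The lander well is at (438,162). I'm measuring the satellite's yaw.

Run:
```python
from h import *
import pickle
c=pickle.load(open("w3.pkl","rb"));f=c["frame"]
print("dish",onz(c,272,174,68))
roi=np.zeros(f.shape[:2],np.uint8);roi[105:230,225:320]=1
hsv=cv2.cvtColor(f,cv2.COLOR_BGR2HSV)
m=((hsv[...,0]>8)&(hsv[...,0]<35)&(hsv[...,1]>90)&(hsv[...,2]>120)&(roi>0)).astype(np.uint8)
ct=np.vstack([k for k in cv2.findContours(m,0,cv2.CHAIN_APPROX_NONE)[0] if len(k)>8])
P=np.array([onz(c,*q[0],54)[:2] for q in ct],np.float32);print(cv2.minAreaRect(P))
blob(c,(438,162),110,20)
T=pickle.load(open("top0.pkl","rb"));blob(T,(151,190),110,20)
```

```text
dish [ 461.94153374 -171.89635145   68.        ]
((463.0888366699219, -170.82237243652344), (88.40874481201172, 37.692344665527344), 40.815521240234375)
blob 274 [ 388  115  101   94 5934] circ ((538.4766235351562, -323.32666015625), 54.987552642822266) rect ((538.5217895507812, -323.3567199707031), (81.32421112060547, 77.60713195800781), 12.215682983398438)
blob 13 [ 126  178   50   25 1090] circ ((517.79052734375, 315.5964050292969), 56.38974380493164) rect ((518.3643798828125, 315.54449462890625), (51.21260452270508, 103.06519317626953), 7.771907806396484)
```

```bash
python3 -m creep '[0,0,-7.2,0,0,0,1, 0,0,-7.2,0,0,0,1, 0,0,0,0,0,0,1]'; python3 -c "from h import *;go(462.5,-171.4,18,40.8)"
```

```text
time_s: 7.92
ee_pos: [440.6, -183.5, 195.9]
ee_rot: [[0.757, 0.654, 0.0], [0.654, -0.757, 0.0], [0.0, 0.0, -1.0]]
force: [-0.6, -0.2, 0.6]
grip_width: 85.6
finger_force: 0.0
yaw 40.8 q [-30.   2. -22.  66.   0. 109.] turn 0.0 then shift cm [ 2.44  0.51 17.79] | 18.0 tilt [0.02 0.  ]
```

```bash
python3 -m creep '[0,0,0,2.4,0.5,2,1, 0,0,0,0,0,5,1, 0,0,0,0,0,5,1, 0,0,0,0,0,4,1, 0,0,0,0,0,1.8,1, 0,0,0,0,0,0,0.3, 0,0,0,0,0,0,0.3, 0,0,0,0,0,0,0.2]' 50
python3 -m creep '[0,0,0,0,0,0,0.1, 0,0,0,0,0,0,0.1]' 50; python3 -c "from h import *;go(518.3,315.5,135,97.8)"
```

```text
time_s: 8.93
ee_pos: [462.5, -172.5, 19.4]
ee_rot: [[0.757, 0.653, 0.003], [0.653, -0.757, -0.001], [0.001, 0.003, -1.0]]
force: [0.0, -0.3, -1.6]
grip_width: 37.7
finger_force: 50.6
time_s: 9.18
ee_pos: [462.4, -172.5, 19.3]
ee_rot: [[0.757, 0.653, 0.003], [0.653, -0.757, -0.001], [0.002, 0.003, -1.0]]
force: [0.2, 0.4, 5.7]
grip_width: 37.5
finger_force: 51.4
yaw 40.8 q [-28.  15. -32.  43.   0. 111.] turn -57.0 then shift cm [ 47.57  12.19 -11.61] | 50.5 tilt [ 0.17 -0.07]
```

```bash
python3 -m creep '[0,0,0,0,0,-2,0.1, 0,0,0,0,0,-5,0.1, 0,0,0,0,0,-5,0.1]'; python3 -m creep '[0,0,-9.5,0,0,0,0.1, 0,0,-9.5,0,0,0,0.1, 0,0,-9.5,0,0,0,0.1, 0,0,-9.5,0,0,0,0.1, 0,0,-9.5,0,0,0,0.1, 0,0,-9.5,0,0,0,0.1, 0,0,0,0,0,0,0.1]'; python3 -m creep '[0,0,0,5.1,1.5,0,0.1, 0,0,0,5.1,1.5,0,0.1, 0,0,0,5.1,1.5,0,0.1, 0,0,0,5.1,1.5,0,0.1, 0,0,0,5.1,1.5,0,0.1, 0,0,0,5.1,1.5,0,0.1, 0,0,0,5.1,1.5,0,0.1, 0,0,0,5.1,1.5,0,0.1]'; python3 -m creep '[0,0,0,0,0,0,0.1, 0,0,0,0,0,0,0.1]'
python3 - <<'E'
from h import *
c=look("w4"); go(518.3,315.5,135,97.8); p=pix(c,[518.3,315.5,20]);print(p,c["frame"][int(p[1]),int(p[0])])
blob(c,p,110,20)
E
```

```text
time_s: 9.55
ee_pos: [459.8, -171.5, 138.5]
ee_rot: [[0.757, 0.653, -0.002], [0.653, -0.757, 0.001], [-0.001, -0.002, -1.0]]
force: [0.4, -0.3, -0.7]
grip_width: 37.4
finger_force: 50.6
time_s: 10.42
ee_pos: [460.3, -171.7, 137.5]
ee_rot: [[-0.134, 0.991, -0.001], [0.991, 0.134, 0.0], [0.0, -0.001, -1.0]]
force: [-0.7, 0.1, -1.3]
grip_width: 37.2
finger_force: 50.7
time_s: 11.42
ee_pos: [524.2, 250.3, 137.7]
ee_rot: [[-0.133, 0.991, -0.0], [0.991, 0.133, -0.0], [-0.0, -0.0, -1.0]]
force: [1.2, -0.6, -1.4]
grip_width: 37.6
finger_force: 50.7
time_s: 11.68
ee_pos: [523.7, 248.3, 137.4]
ee_rot: [[-0.135, 0.991, -0.001], [0.991, 0.135, -0.001], [-0.001, -0.001, -1.0]]
force: [-0.4, -0.4, -2.0]
grip_width: 37.1
finger_force: 50.8
yaw 97.7 q [ 19.  15. -14.  61.  -0. 101.] turn -0.1 then shift cm [6.79 0.38 0.24] | 6.8 tilt [-0.07 -0.05]
[279.49487736 125.58426529] [236 235 234]
blob 12 [ 241   56   72  122 8280] circ ((514.8226318359375, 319.3855285644531), 53.63404846191406) rect ((514.836669921875, 319.387451171875), (54.701560974121094, 93.18008422851562), 7.798829555511475)
```

View pics/w4.png

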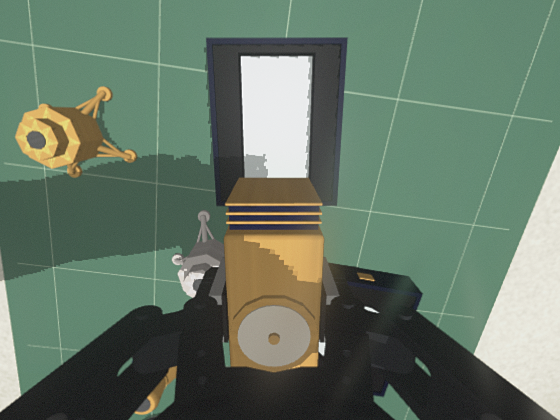

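The satellite well is at column 277 and its near end is hidden by the held satellite. Its far end and width put the centre at about (516, 314.3), yaw 97.8, which matches the tool. The gold lander is at (40,140). I'm placing the satellite.

```bash
python3 -m creep '[0,0,0,3.3,0.05,0,0.1, 0,0,0,3.35,0.08,0,0.1, 0,0,0,0,0,3.5,0.1, 0,0,0,0,0,3,0.1, 0,0,0,0,0,1.5,0.1, 0,0,0,0,0,0.8,0.1, 0,0,0,0,0,0,0.1]'
python3 -c "from h import *;go(516,314.3,39.3,97.8)"
```

```text
time_s: 12.6
ee_pos: [517.0, 314.2, 50.0]
ee_rot: [[-0.135, 0.991, 0.0], [0.991, 0.135, -0.0], [-0.0, 0.0, -1.0]]
force: [0.1, 0.4, -2.2]
grip_width: 37.6
finger_force: 50.8
yaw 97.7 q [ 25.  22. -16.  52.  -0. 107.] turn -0.1 then shift cm [ 0.02 -0.09  1.07] | 1.1 tilt [ 0. -0.]
```

```bash
python3 -m creep '[0,0,0,0,-0.08,0.4,0.1, 0,0,0,0,0,0.3,0.1, 0,0,0,0,0,0.2,0.1, 0,0,0,0,0,0,0.1]';  python3 -m creep '[0,0,0,0,0,0.1,0.1, 0,0,0,0,0,0,0.1]'; python3 -m creep '[0,0,0,0,0,0.08,0.1, 0,0,0,0,0,0,0.1]'
```

```text
time_s: 13.1
ee_pos: [515.7, 314.6, 40.8]
ee_rot: [[-0.136, 0.991, -0.0], [0.991, 0.136, -0.0], [-0.0, -0.0, -1.0]]
force: [0.7, -0.0, -1.9]
grip_width: 37.6
finger_force: 50.8
time_s: 13.35
ee_pos: [515.8, 314.6, 39.8]
ee_rot: [[-0.136, 0.991, -0.0], [0.991, 0.136, 0.0], [0.0, -0.0, -1.0]]
force: [1.2, -0.1, -0.5]
grip_width: 37.3
finger_force: 50.8
time_s: 13.6
ee_pos: [516.0, 314.6, 39.3]
ee_rot: [[-0.136, 0.991, 0.0], [0.991, 0.136, 0.0], [0.0, 0.0, -1.0]]
force: [-0.9, 0.2, 1.3]
grip_width: 37.3
finger_force: 51.0
```

```bash
python3 -m creep '[0,0,0,0,0,0.06,0.1, 0,0,0,0,0,0,0.1, 0,0,0,0,0,0,0.55, 0,0,0,0,0,0,0.65, 0,0,0,0,0,0,0.75, 0,0,0,0,0,-1,0.75, 0,0,0,0,0,-3,0.75, 0,0,0,0,0,-5,1]'; python3 -m creep '[0,0,0,0,0,-5,1, 0,0,0,-1.1,-4,-2,1, 0,0,0,-1.1,-4,0,1, 0,0,0,-1.1,-4,0,1, 0,0,0,-1.1,-4,0,1, 0,0,0,0,0,0,1, 0,0,0,0,0,0,1]'
python3 - <<'E'
from h import *
c=look("w5"); go(356,284,128); print(pix(c,[356,284,64]),pix(c,[516,314,88]))
E
```

```text
time_s: 14.6
ee_pos: [514.3, 313.8, 128.0]
ee_rot: [[-0.136, 0.991, -0.004], [0.991, 0.136, -0.002], [-0.001, -0.004, -1.0]]
force: [1.1, 0.7, 0.7]
grip_width: 80.0
finger_force: 0.0
time_s: 15.48
ee_pos: [364.2, 249.7, 199.3]
ee_rot: [[-0.136, 0.991, 0.002], [0.991, 0.136, 0.001], [0.001, 0.003, -1.0]]
force: [0.7, 0.2, -0.6]
grip_width: 85.2
finger_force: 0.0
yaw 97.8 q [ 26.  -2. -26.  66.  -0. 108.] turn 0 then shift cm [ 3.5  -0.41  7.13] | 8.0 tilt [0.13 0.06]
[270.38031402 162.25826388] [469.6513031  156.74347171]
```

View pics/w5.png

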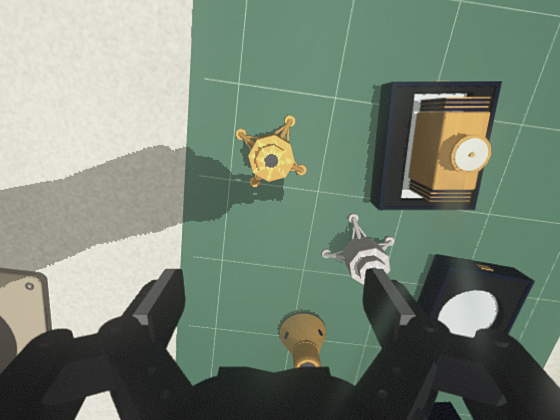

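The satellite sits level in its box, its dish at (470,154) where predicted. The gold lander's cabin is at (271,160) and its feet are at about (241,135), (290,121), (301,170) and (255,183).

Run:
```python
from h import *
import pickle
c=pickle.load(open("w5.pkl","rb"))
F=np.array([onz(c,*p,4)[:2] for p in [(241,135),(290,121),(301,170),(255,183)]])
print(F.round(1).tolist(),F.mean(0),onz(c,271,160,64))
for i in range(4):
    d=F[(i+1)%4]-F[i];print(np.linalg.norm(d).round(1),np.degrees(np.arctan2(d[1],d[0])).round(1))
```

```text
[[321.9, 299.3], [371.4, 320.5], [391.2, 271.0], [342.8, 249.6]] [356.83300889 285.08908421] [356.28212433 286.0793492   64.        ]
53.8 23.2
53.3 -68.1
52.9 -156.2
53.9 112.8
```

```bash
python3 -m creep '[0,0,-7.6,0,0,0,1, 0,0,-7.5,0,0,0,1, 0,0,0,0,0,0,1]'; python3 -c "from h import *;go(356.6,285.4,23,112.9)"
```

```text
time_s: 15.9
ee_pos: [364.6, 249.8, 198.7]
ee_rot: [[-0.388, 0.922, 0.001], [0.922, 0.388, 0.0], [0.0, 0.001, -1.0]]
force: [0.5, 0.3, -0.2]
grip_width: 85.2
finger_force: 0.0
yaw 112.8 q [ 26.  -2. -26.  66.   0.  93.] turn -0.1 then shift cm [ 3.59  0.64 17.57] | 17.9 tilt [0.03 0.02]
```

```bash
python3 -m creep '[0,0,0,3.6,0.65,2,1, 0,0,0,0,0,5,1, 0,0,0,0,0,5,1, 0,0,0,0,0,4,1, 0,0,0,0,0,1.55,1, 0,0,0,0,0,0,0.3, 0,0,0,0,0,0,0.3, 0,0,0,0,0,0,0.2]' 40
python3 -m creep '[0,0,0,0,0,0,0.1, 0,0,0,0,0,0,0.1]'; python3 -c "from h import *;go(538,-321,143,102.2)"
```

```text
time_s: 16.9
ee_pos: [357.2, 286.1, 24.9]
ee_rot: [[-0.389, 0.921, 0.004], [0.921, 0.389, 0.002], [0.001, 0.004, -1.0]]
force: [0.7, -0.5, 2.7]
grip_width: 39.3
finger_force: 40.2
time_s: 17.15
ee_pos: [357.2, 286.1, 24.9]
ee_rot: [[-0.389, 0.921, 0.004], [0.921, 0.389, 0.002], [0.001, 0.004, -1.0]]
force: [-0.5, 0.7, 7.0]
grip_width: 39.2
finger_force: 40.8
yaw 112.9 q [ 31.  11. -36.  43.  -0.  98.] turn 10.7 then shift cm [-63.14   4.89 -11.88] | 64.4 tilt [0.22 0.13]
```

```bash
python3 -m creep '[0,0,0,0,0,-2,0.1, 0,0,0,0,0,-5,0.1, 0,0,0,0,0,-5,0.1, 0,0,5.4,0,0,0,0.1, 0,0,5.3,0,0,0,0.1, 0,0,0,0,0,0,0.1]'; python3 -m creep '[0,0,0,-5.7,0.4,0,0.1, 0,0,0,-5.7,0.4,0,0.1, 0,0,0,-5.7,0.4,0,0.1, 0,0,0,-5.7,0.4,0,0.1, 0,0,0,-5.7,0.4,0,0.1, 0,0,0,-5.7,0.4,0,0.1, 0,0,0,-5.7,0.4,0,0.1, 0,0,0,-5.7,0.4,0,0.1]'; python3 -m creep '[0,0,0,-5.7,0.4,0,0.1, 0,0,0,-5.7,0.4,0,0.1, 0,0,0,-5.7,0.4,0,0.1, 0,0,0,-5.7,0.4,0,0.1, 0,0,0,0,0,0,0.1, 0,0,0,0,0,0,0.1]'
python3 - <<'E'
from h import *
c=look("w6"); go(538,-321,135,102.2); p=pix(c,[538,-321,20]);print(p,c["frame"][int(p[1]),int(p[0])])
blob(c,p,110,20)
E
```

```text
time_s: 17.9
ee_pos: [355.1, 284.8, 143.2]
ee_rot: [[-0.212, 0.977, 0.0], [0.977, 0.212, 0.0], [0.0, 0.0, -1.0]]
force: [0.5, 0.5, -0.6]
grip_width: 39.4
finger_force: 41.0
time_s: 18.9
ee_pos: [483.0, -155.8, 142.8]
ee_rot: [[-0.213, 0.977, 0.0], [0.977, 0.213, 0.0], [0.0, 0.0, -1.0]]
force: [0.7, 0.3, -1.2]
grip_width: 39.1
finger_force: 41.0
time_s: 19.65
ee_pos: [546.0, -372.9, 142.1]
ee_rot: [[-0.212, 0.977, -0.002], [0.977, 0.212, 0.002], [0.002, -0.001, -1.0]]
force: [0.6, -0.2, -1.2]
grip_width: 38.9
finger_force: 41.0
yaw 102.3 q [-40.  23.  -3.  64.   0.  38.] turn 0.1 then shift cm [5.17 0.3  0.74] | 5.2 tilt [-0.09  0.1 ]
[278.6549105  144.35754153] [235 234 233]
blob 281 [ 229   92  101   99 9528] circ ((537.9437255859375, -320.5264892578125), 56.48765182495117) rect ((538.172607421875, -320.1005859375), (80.86061096191406, 80.51100158691406), 12.253174781799316)
```

View pics/w6.png

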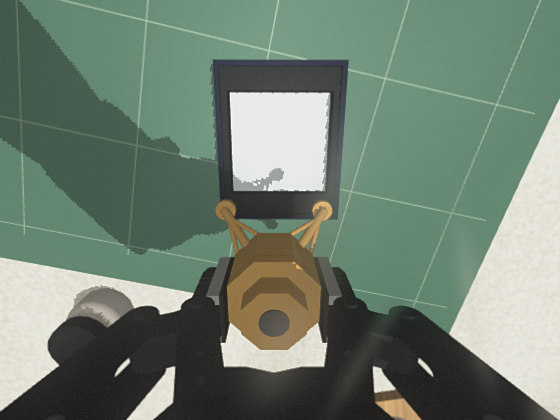

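The square well is fully visible at (279,142): 80 mm, centre (538.2, -320.1), yaw 12.25. The lander's front feet are at (226,210) and (321,210). I'm checking how it sits in the grip.

```bash
python3 - <<'E'
from h import *
import pickle
c=pickle.load(open("w6.pkl","rb"));s=arm.observe();R=np.array(s["ee_rot"])
for p in [(226,210),(321,210)]: print((R.T@(onz(c,*p,121)-s["ee_pos"])).round(1))
go(538.2,-320.1,55,102.25)
E
python3 -m creep '[0,0,0,2.6,0.12,0,0.1, 0,0,0,2.64,0.12,0,0.1, 0,0,0,0,0,3.5,0.1, 0,0,0,0,0,3,0.1, 0,0,0,0,0,1.2,0.1, 0,0,0,0,0,0.8,0.1, 0,0,0,0,0,0,0.1]'
python3 -c "from h import *;go(538.2,-320.1,44.9,102.25)"
```

```text
[ 25.4 -27.4  21.3]
[25.4 25.4 21.3]
yaw 102.3 q [-40.  23.  -3.  64.   0.  38.] turn 0.0 then shift cm [5.24 0.35 8.74] | 10.2 tilt [-0.09  0.1 ]
time_s: 20.58
ee_pos: [538.2, -321.6, 58.3]
ee_rot: [[-0.212, 0.977, 0.0], [0.977, 0.212, -0.0], [-0.0, 0.0, -1.0]]
force: [-0.2, 0.6, -1.3]
grip_width: 39.5
finger_force: 41.0
yaw 102.2 q [-37.  24. -13.  54.   0.  41.] turn -0.0 then shift cm [0.14 0.03 1.34] | 1.3 tilt [ 0.01 -0.01]
```

```bash
python3 -m creep '[0,0,0,0.2,0.05,0,0.1, 0,0,0,0,0,0.5,0.1, 0,0,0,0,0,0.4,0.1, 0,0,0,0,0,0.25,0.1, 0,0,0,0,0,0,0.1]';  python3 -m creep '[0,0,0,0,0,0.1,0.1, 0,0,0,0,0,0,0.1]'; python3 -m creep '[0,0,0,0,0,0.08,0.1, 0,0,0,0,0,0,0.1]'
```

```text
time_s: 21.2
ee_pos: [537.8, -319.5, 46.0]
ee_rot: [[-0.211, 0.977, -0.001], [0.977, 0.211, 0.0], [0.001, -0.001, -1.0]]
force: [0.1, -0.0, -2.5]
grip_width: 39.4
finger_force: 41.0
time_s: 21.45
ee_pos: [538.1, -319.7, 45.5]
ee_rot: [[-0.211, 0.977, -0.0], [0.977, 0.211, 0.0], [0.0, -0.0, -1.0]]
force: [-0.2, -0.1, -1.9]
grip_width: 39.5
finger_force: 41.0
time_s: 21.7
ee_pos: [538.2, -319.8, 45.0]
ee_rot: [[-0.211, 0.977, 0.0], [0.977, 0.211, -0.0], [-0.0, 0.0, -1.0]]
force: [0.4, 0.1, 1.4]
grip_width: 39.2
finger_force: 41.0
```

```bash
python3 -m creep '[0,0,0,0,0,0.06,0.1, 0,0,0,0,0,0,0.1, 0,0,0,0,0,0,0.55, 0,0,0,0,0,0,0.65, 0,0,0,0,0,0,0.75, 0,0,0,0,0,-1,0.75, 0,0,0,0,0,-3,0.75, 0,0,0,0,0,-5,1]'; python3 -m creep '[0,0,0,0,0,-5,1, 0,0,0,5.1,-0.35,-1,1, 0,0,0,5.1,-0.35,0,1, 0,0,0,5.1,-0.35,0,1, 0,0,0,5.1,-0.35,0,1, 0,0,0,5.1,-0.35,0,1, 0,0,0,5.1,-0.35,0,1, 0,0,0,5.1,-0.35,0,1]';python3 -m creep '[0,0,0,0,0,0,1, 0,0,0,0,0,0,1]'
python3 - <<'E'
from h import *
c=look("w7"); go(429.6,62,45); print(pix(c,[429.6,62,66]))
E
```

```text
time_s: 22.7
ee_pos: [536.7, -318.6, 133.4]
ee_rot: [[-0.211, 0.977, -0.004], [0.977, 0.211, 0.003], [0.003, -0.003, -1.0]]
force: [1.0, 1.3, 0.6]
grip_width: 80.0
finger_force: 0.0
time_s: 23.7
ee_pos: [438.3, 25.5, 194.9]
ee_rot: [[-0.211, 0.977, 0.002], [0.977, 0.211, 0.0], [-0.0, 0.002, -1.0]]
force: [0.8, 0.1, -0.4]
grip_width: 85.4
finger_force: 0.0
time_s: 23.95
ee_pos: [439.2, 24.0, 194.7]
ee_rot: [[-0.212, 0.977, 0.002], [0.977, 0.212, -0.001], [-0.001, 0.001, -1.0]]
force: [-0.2, -0.5, -0.0]
grip_width: 85.3
finger_force: 0.0
yaw 102.2 q [ -5.  -2. -26.  65.  -0.  72.] turn 0 then shift cm [ 3.98 -0.16 14.96] | 15.5 tilt [ 0.08 -0.03]
[272.97194795 158.57882102]
```

View pics/w7.png

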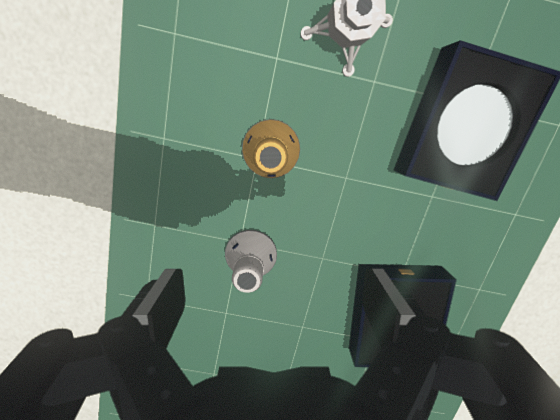

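The gold capsule's collar top is at (270,157) and the bare capsule is clear at (247,280). The capsule well is at (475,124).

Run:
```python
from h import *
import pickle
c=pickle.load(open("w7.pkl","rb"));X=onz(c,270.5,157,66);print(X);go(X[0],X[1],37);blob(c,(475,124),110,20)
```

```text
[427.20271498  62.88271242  66.        ]
yaw 102.2 q [ -5.  -2. -26.  65.  -0.  72.] turn 0 then shift cm [ 4.12 -0.38 15.76] | 16.3 tilt [ 0.08 -0.03]
blob 664 [ 437   84   75   81 4598] circ ((615.8661499023438, 128.4180450439453), 38.24418258666992) rect ((617.4409790039062, 128.41636657714844), (74.1509017944336, 71.85639953613281), 64.05892944335938)
```

```bash
python3 -m creep '[0,0,0,2.1,-0.15,0,1, 0,0,0,2,-0.15,2,1, 0,0,0,0,0,5,1, 0,0,0,0,0,4,1, 0,0,0,0,0,3,1, 0,0,0,0,0,1.6,1, 0,0,0,0,0,0,0.3, 0,0,0,0,0,0,0.3]' 35
python3 -m creep '[0,0,0,0,0,0,0.2, 0,0,0,0,0,0,0.1, 0,0,0,0,0,0,0.1]'; python3 -c "from h import *;go(616,128,155)"
```

```text
time_s: 25.0
ee_pos: [428.3, 62.8, 38.7]
ee_rot: [[-0.21, 0.978, 0.001], [0.978, 0.21, -0.0], [-0.0, 0.001, -1.0]]
force: [0.2, -0.6, 1.0]
grip_width: 51.8
finger_force: 0.0
time_s: 25.38
ee_pos: [428.3, 63.2, 39.2]
ee_rot: [[-0.211, 0.977, 0.002], [0.977, 0.211, -0.001], [-0.002, 0.002, -1.0]]
force: [-1.0, -1.0, 6.1]
grip_width: 29.7
finger_force: 34.2
yaw 102.2 q [ -0.   8. -38.  44.  -0.  78.] turn 0 then shift cm [  2.35  19.74 -11.54] | 23.0 tilt [ 0.13 -0.06]
```

```bash
python3 -m creep '[0,0,0,0,0,-2,0.1, 0,0,0,0,0,-5,0.1, 0,0,0,0,0,-5,0.1, 0,0,0,-1.1,4.9,0,0.1, 0,0,0,-1.1,4.9,0,0.1, 0,0,0,-1.1,4.9,0,0.1, 0,0,0,-1.1,4.9,0,0.1, 0,0,0,0,0,0,0.1]'; python3 -m creep '[0,0,0,0,0,0,0.1]'
python3 - <<'E'
from h import *
c=look("w8"); go(616,128,155); p=pix(c,[616,128,20]);print(p,c["frame"][int(p[1]),int(p[0])])
blob(c,p,110,20)
E
```

```text
time_s: 26.38
ee_pos: [631.4, 61.9, 157.2]
ee_rot: [[-0.211, 0.977, 0.002], [0.977, 0.211, 0.0], [-0.0, 0.002, -1.0]]
force: [-1.2, -0.0, -2.3]
grip_width: 29.6
finger_force: 34.5
time_s: 26.5
ee_pos: [626.8, 62.1, 157.0]
ee_rot: [[-0.212, 0.977, -0.003], [0.977, 0.212, 0.0], [0.001, -0.003, -1.0]]
force: [-0.5, -0.1, -1.9]
grip_width: 29.9
finger_force: 34.5
yaw 102.2 q [-0. 19. -6. 65.  0. 78.] turn 0 then shift cm [6.66 0.38 0.23] | 6.7 tilt [-0.14  0.01]
[279.01303521 125.81884823] [235 234 232]
blob 299 [ 234   78   88   92 6295] circ ((614.5103759765625, 128.1844482421875), 38.384803771972656) rect ((614.3960571289062, 128.27407836914062), (76.03968048095703, 76.1368179321289), 20.426992416381836)
```

View pics/w8.png

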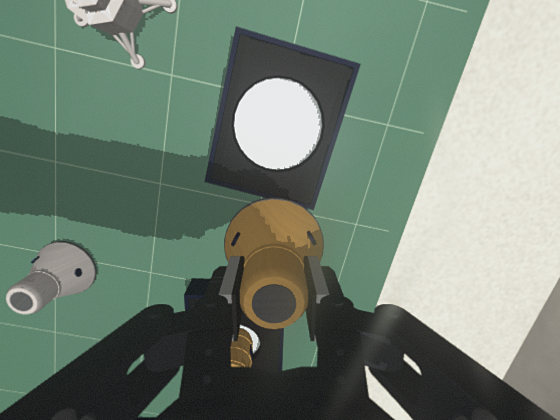

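The capsule well is at (278,124), a full 76 mm round centred at (614.4, 128.3). The capsule hangs upright. I'm placing it.

```bash
python3 -m creep '[0,0,0,3.4,0.1,0,0.1, 0,0,0,3.35,0.1,0,0.1, 0,0,0,0,0,3.5,0.1, 0,0,0,0,0,3,0.1, 0,0,0,0,0,1.4,0.1, 0,0,0,0,0,0.6,0.1, 0,0,0,0,0,0,0.1]'
python3 -c "from h import *;go(614.4,128.3,59.2)"
```

```text
time_s: 27.42
ee_pos: [615.8, 128.2, 73.6]
ee_rot: [[-0.211, 0.977, 0.001], [0.977, 0.211, 0.0], [-0.0, 0.001, -1.0]]
force: [0.1, 0.2, -1.4]
grip_width: 29.9
finger_force: 34.6
yaw 102.2 q [  6.  23. -12.  55.   0.  84.] turn 0 then shift cm [ 0.04 -0.14  1.44] | 1.4 tilt [0.04 0.  ]
```

```bash
python3 -m creep '[0,0,0,0,-0.1,0,0.1, 0,0,0,0,0,0.5,0.1, 0,0,0,0,0,0.4,0.1, 0,0,0,0,0,0.3,0.1, 0,0,0,0,0,0,0.1]';  python3 -m creep '[0,0,0,0,0,0.1,0.1, 0,0,0,0,0,0,0.1]'; python3 -m creep '[0,0,0,0,0,0.08,0.1, 0,0,0,0,0,0,0.1]'
```

```text
time_s: 28.05
ee_pos: [614.3, 128.1, 60.5]
ee_rot: [[-0.211, 0.977, -0.001], [0.977, 0.211, -0.0], [0.0, -0.001, -1.0]]
force: [-0.7, 0.1, -2.0]
grip_width: 30.0
finger_force: 34.6
time_s: 28.3
ee_pos: [614.8, 128.2, 60.1]
ee_rot: [[-0.211, 0.977, 0.0], [0.977, 0.211, 0.0], [0.0, 0.0, -1.0]]
force: [0.4, 0.1, -1.1]
grip_width: 29.4
finger_force: 34.6
time_s: 28.55
ee_pos: [614.8, 128.1, 59.3]
ee_rot: [[-0.211, 0.977, 0.0], [0.977, 0.211, -0.0], [-0.0, 0.0, -1.0]]
force: [0.6, -0.2, -1.7]
grip_width: 30.0
finger_force: 34.6
```

```bash
python3 -m creep '[0,0,0,0,0,0.06,0.1, 0,0,0,0,0,0,0.1]'; python3 -m creep '[0,0,0,0,0,0.05,0.1, 0,0,0,0,0,0,0.1]'
```

```text
time_s: 28.8
ee_pos: [614.8, 128.1, 59.3]
ee_rot: [[-0.211, 0.977, 0.0], [0.977, 0.211, 0.0], [-0.0, 0.0, -1.0]]
force: [-2.4, 0.0, 2.8]
grip_width: 30.2
finger_force: 35.2
time_s: 29.05
ee_pos: [614.9, 128.2, 59.3]
ee_rot: [[-0.211, 0.977, 0.0], [0.977, 0.211, 0.0], [-0.0, 0.0, -1.0]]
force: [-3.1, -0.9, 5.5]
grip_width: 29.8
finger_force: 35.7
```

The capsule is down on the floor. I'm releasing it, backing away, and checking everything from above.

```bash
python3 -m creep '[0,0,0,0,0,0,0.45, 0,0,0,0,0,0,0.6, 0,0,0,0,0,0,0.75, 0,0,0,0,0,-1,0.75, 0,0,0,0,0,-3,0.75, 0,0,0,0,0,-5,1, 0,0,0,0,0,-5,1, 0,0,0,0,-5,-1,1]'; python3 -m creep '[0,0,0,0,-5,0,1, 0,0,0,0,-5,0,1, 0,0,0,0,-5,0,1, 0,0,0,0,0,0,1, 0,0,0,0,0,0,1]'
python3 - <<'E'
from h import *
c=arm.read_camera("top");s=arm.read_camera("side")
cv2.imwrite("pics/end.png",np.vstack([cv2.resize(c["frame"][80:380,50:530],(640,400)),cv2.resize(s["frame"][60:420,80:420],(640,400))])[:, :][:800] if 0 else np.hstack([cv2.resize(c["frame"][120:360,60:500],(440,240)),cv2.resize(s["frame"][100:400,170:400],(330,430))[:240]]) if 0 else cv2.resize(c["frame"][110:360,60:510],(800,444)))
cv2.imwrite("pics/endside.png",cv2.resize(s["frame"][100:390,170:400],(475,600)))
E
```

```text
time_s: 30.05
ee_pos: [571.8, 118.1, 214.3]
ee_rot: [[-0.211, 0.977, 0.013], [0.977, 0.211, 0.001], [-0.002, 0.013, -1.0]]
force: [-1.1, -0.3, 0.8]
grip_width: 85.5
finger_force: 0.0
time_s: 30.68
ee_pos: [420.3, 85.9, 209.1]
ee_rot: [[-0.211, 0.977, 0.003], [0.977, 0.211, 0.0], [-0.0, 0.003, -1.0]]
force: [-0.3, 0.4, 0.1]
grip_width: 85.2
finger_force: 0.0
```

View pics/end.png

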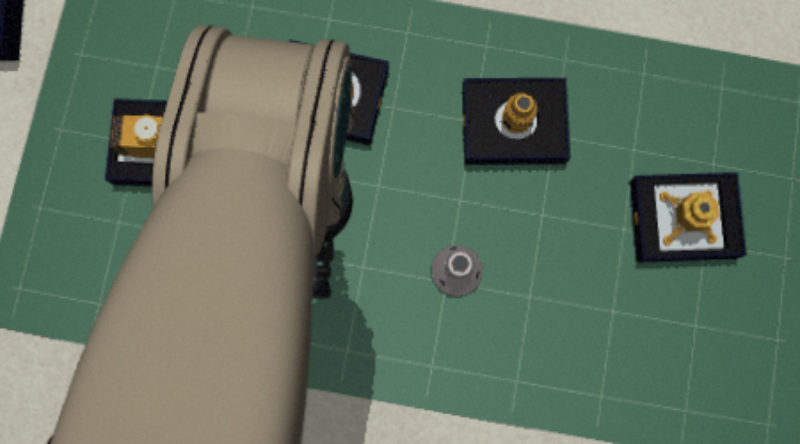

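View pics/endside.png

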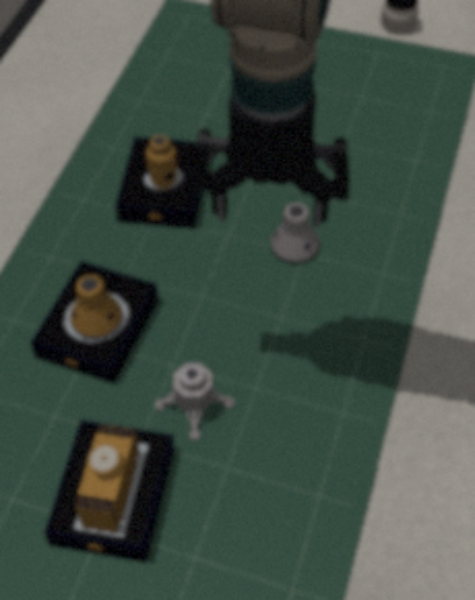

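The top view shows the module (520,112) and the lander (698,213) in their wells. The side view shows the capsule (92,305) and the satellite (107,480) upright in theirs, and both bare models still standing in place. I'm handing the job in.

```bash
python3 -c "from h import *;print(arm.finish_job())"
```

```text
the job is handed in; nothing more can be done
None
```

All four gold models are standing upright in their matching wells, each lowered until the wrist force showed contact before release; the two bare models were left untouched, and the job was handed in at about 31 s.

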